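Find the packing key that fits the spring clamp

TASK

Find by trial which of the three packing keys in the rack is a snug fit in the gap of the spring clamp, and leave that key upright and fully home on the gap's floor, about midway along the jaws, held with the sprung pad pushed back by at least 1 mm. A key that will not enter must not be forced, and one that sits loose is taken out again: the two keys that are not used finish standing in the rack, in any pockets. Be gentle with the clamp (never load it with more than 40 N) and do not disturb the other things on the bench.

Things in the scene. Friction and masses are not known exactly. Their poses are not given: they have to be found in the camera images.
- clamp: spring clamp fixed to the bench: steel base 70 x 140 x 12 mm (its x, y, z), origin on the bench at mid length. Two jaws, 50 mm long in x, tops 42 mm above the bench, leave a gap open above and at both ends; its floor is the base's top, 12 mm up. The +y jaw is a rigid steel stop with a square top edge, locked with its gap face anywhere from y = +0.5 to +11.5 mm: gap at rest 5.5 to 16.5 mm
- pad_rest (a point): fixed point of the clamp (axes as the clamp's) on the plane of the sprung aluminium pad's gap face at rest (clamp x = 0, y = -5 mm, 12 mm above the bench). The pad is the -y jaw; its face is upright to 29 mm above the bench, then leans back 6 mm up to its top at 42 mm (a lead-in). Behind it, at clamp y = -41 to -59 mm, is a grey spring housing 38 mm high
- pad (a joint): how far the sprung pad is pushed back toward -y of the clamp, in m: 0 at rest, 0.0055 at its hard stop. The spring pushes with about 1.4 N at rest, plus 0.35 N for each mm
- rack: wooden rack, fixed to the bench, 175 x 52 x 26 mm, origin under its centre; three pockets 18 mm deep (floor 8 mm above the bench), open at the top, 30 mm long in the rack's x and 23 mm wide in its y, at x = -55, 0 and +55 mm on its x axis. A packing key stands in each at the start, in any order, its x along the rack's x
- key_10_head (a point): steel packing key, 70 mm tall, 90 g, one drilled mark on top. Blade 10 mm thick (y), 24 mm wide (x), 44 mm long, its flat foot bevelled 2 mm in over the last 4 mm on both broad sides; above it a head 32 (x) by 18 (y) by 26 mm high, alike on all keys. Point: the head's middle, 57 mm above the foot; z up
- key_14_head (a point): steel packing key, 70 mm tall, 90 g, two drilled marks on top. Blade 14 mm thick (y), 24 mm wide (x), 44 mm long, its flat foot bevelled 2 mm in over the last 4 mm on both broad sides; above it a head 32 (x) by 18 (y) by 26 mm high, alike on all keys. Point: the head's middle, 57 mm above the foot; z up
- key_18_head (a point): steel packing key, 70 mm tall, 90 g, three drilled marks on top. Blade 18 mm thick (y), 24 mm wide (x), 44 mm long, its flat foot bevelled 2 mm in over the last 4 mm on both broad sides; above it a head 32 (x) by 18 (y) by 26 mm high, alike on all keys. Point: the head's middle, 57 mm above the foot; z up
- specimen_mid (a point): bystander: black round mounted specimen, 30 mm across, 21 mm high, lying between rack and clamp; this point is its middle
- die_plug_mid (a point): bystander: steel die plug, 29 mm across, 22 mm high, between rack and clamp; this point is its middle
- lens_can_mid (a point): bystander: black can with a lid, 40 mm across, 52 mm high, behind the clamp; this point is its middle

How it is judged:
By the outcome, as a careful person would: the job done as asked, in the order asked, and still so for the second after the job is handed in, with the robot touching nothing.
It also fails if it takes over 72 s, if anything falls off the work surface, if the arm or the gripper's body presses on something with over 40 N, if the wrist force passes 120 N, or if a joint passes its speed limit or range.

ROBOT

A 6-joint arm with a two-finger parallel gripper is mounted at the origin on a cart in front of the work surface, level with it; the furniture and walls round the work are solid. World frame = base frame: x ahead of the robot, y to its left, z up, the work surface at z = 0. Lengths are in m, angles in rad, forces in N, time in s.
With the tool pointing down it reaches from about 0.425 to 0.95 m from the base axis. Payload 3.5 kg.
Tool frame: the origin (TCP) lies at the very end of the fingers, on their centre line; the grasp point (between the pads) lies 19 mm behind it; z points along the fingers, y is the direction in which the jaws open and shut (so a half turn about z gives the same grasp; the last joint's range is limited). The gripper opens to 85 mm and grips with 20 to 120 N. Pads are 22 mm wide; open, the fingers measure 114 mm over their backs; the gripper's body (76 mm by 85 mm) begins 54 mm behind the grasp point. The pads swing forward as they close: fully open they stand 13 mm farther back than shut.
Start: joints at [-1.301, 0.286, 1.577, -0, 1.279, -0.15], TCP at [0.275, -0.616, 0.205] pointing down, gripper open.
Joint ranges: [-2.77, 2.77], [-0.9, 2.22], [0.21, 2.48], [-1.53, 4.67], [0.24, 2.81], [-2.84, 2.84]. Speed limits (rad/s): [2.79, 2.79, 3.14, 3.14, 3.14, 3.14].

INTERFACE

Orientations are given as a unit quaternion [x, y, z, w].
In Python, from plant import ctrl, imaging gives the robot as it stands.
- The arm moves only by the shell command python3 -m creep 'ROWS' [OPENING] [FORCE]. ROWS is JSON, one flat list of numbers, 4 for each row, row after row: the shift along the tool's x, y, z in units of 25 mm (1.0 is 25 mm), then the turn about the tool's z in units of 5 degrees (1.0 is 5 degrees). A call has 1 to 20 rows; each row is the pose to reach, as a shift and turn from the pose commanded when the call began, along the tool's axes at that moment; what a row does not reach only later rows make up. A row lasts 1/12 s, in which the tool goes at most 41.7 mm and 7.16 degrees, less where a joint would pass 70% of its speed; a pose out of reach is approached as far as the arm can. A call with a gripper value outside its range is refused whole. OPENING is the closure in counts, from 0 (fully open) to 255 (shut), set as the call begins (- or left out, the last holds). The fingers move at their own pace and stop on an object; FORCE is the grip in N (left out, the last holds). Time passes only in rows, so rows that repeat a pose let the fingers close. It gives the time, the measured TCP pose, the force and the opening at its end, in the units of the state.
- ctrl.get_state(): the state, without advancing time (a new reading comes with each control period).
- imaging.read_camera(name): name is "side" or "top"; returns the picture (480x640x3 uint8, red, green, blue); there is no depth.
- imaging.camera_info(name): a dict with "intrinsics" (3x3 intrinsics, pixels), "origin" and "attitude" of the camera in the world. Camera axes: x right, y down, z forward; pixel columns grow to the right and rows downward; lengths in m; the calibration is good to about 2 mm. A picture is of the moment at which its call begins. camera_info takes no time and is no camera call.
- ctrl.sign_off(): hands the job in, once; it reports no verdict.
Trained networks look in the newest picture that a camera, given by its name, has taken for a name from the list of things; names that differ only in an ending like _2 or _b are one class to them, and where a whole thing is asked for, a point or a joint stands for the part that bears it (a point fixed in the world has none). Each returns a list of dicts, best first, with "p" (0 to 1); they miss things now and then, are a little off and sometimes report something else, mostly with a low value. They report only what shows in the picture. A call takes as long as a camera call.
- imaging.silhouettes(camera, name): "mask" (480x640 bool, what is visible of it) and "uv" ([column, row] in pixels, amid what is visible of it).
The state is a dict: "time": time; "qpos": joint angles; "dq": joint speeds; "joint_efforts": joint torques, N m; "eef_pos": TCP position; "tcp_rot": TCP orientation; "contact_force": force on the tool from outside, world axes, zero at the start; "wrist_torque": the same for the moment, N m; "opening": opening from 0.0 (shut) to 1.0 (fully open).
Only numpy, scipy, OpenCV 4.12 (cv2) and the standard library are available. Lean on these libraries where they do the work, as an engineer would, in place of code of your own. Each camera call takes 0.05 s, during which the arm holds its last target.

## Working session

There is one attempt and no reset: what is moved stays moved. The work goes in short steps, Python scripts to look and compute and a shell command to move; the robot and the scene stay as the last step left them, time stands still between calls to the robot, and variables do not carry over. Pictures are saved under pics/ and viewed, and the job is handed in when it is done.

```bash
ls; mkdir -p pics; python3 - <<'E'
from plant import ctrl, imaging
import cv2
for n in ("side","top"):
    im=imaging.read_camera(n); cv2.imwrite(f"pics/{n}0.png",im[:,:,::-1]); print(n,imaging.camera_info(n))
print(ctrl.get_state())
E
```

```text
pics
side {'intrinsics': array([[575.82632994,   0.        , 327.49446189],
       [  0.        , 575.82632994, 235.0066169 ],
       [  0.        ,   0.        ,   1.        ]]), 'origin': array([ 0.35216166, -0.66005859,  0.64477348]), 'attitude': array([ 0.90190901, -0.18815275,  0.07041801, -0.38236107])}
top {'intrinsics': array([[519.4173578 ,   0.        , 320.86880193],
       [  0.        , 519.4173578 , 236.24644516],
       [  0.        ,   0.        ,   1.        ]]), 'origin': array([ 0.47781429, -0.12024876,  0.95107098]), 'attitude': array([ 0.71003481, -0.70092725,  0.03910045, -0.05497919])}
{'time': 0.1, 'qpos': array([-1.30099236e+00,  2.87095090e-01,  1.57804183e+00,  9.19071562e-06,
        1.27859560e+00, -1.50026678e-01]), 'dq': array([-1.68188211e-04, -1.78980974e-03, -3.08644715e-03,  3.60220714e-04,
       -2.17241324e-05, -1.74191101e-03]), 'joint_efforts': array([ 6.04363759e-04, -4.07297301e+01, -2.93700242e+01, -1.62175133e-04,
        3.42940002e-03, -9.96042395e-07]), 'eef_pos': array([ 0.27497091, -0.61574013,  0.20376747]), 'tcp_rot': array([ 9.78048280e-01,  2.08375662e-01, -5.96473804e-05, -1.06827992e-03]), 'contact_force': array([ 0.63336354, -0.03375375, -0.13217002]), 'wrist_torque': array([ 0.01379534,  0.05550112, -0.01774356]), 'opening': 0.9970744175640576}
```

View pics/side0.png

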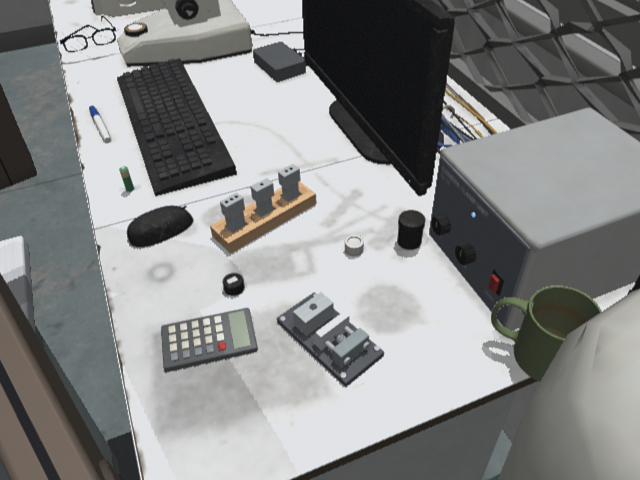

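View pics/top0.png

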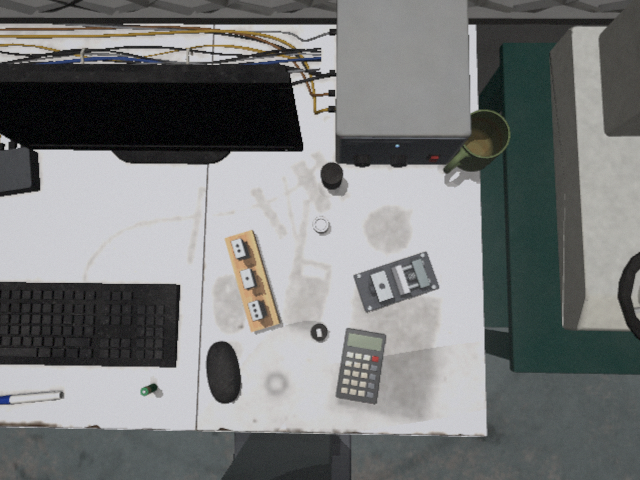

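```bash
cat > h.py <<'E'
import numpy as np, cv2
from scipy.spatial.transform import Rotation as R
from scipy.optimize import least_squares
from plant import ctrl, imaging
CI={n:imaging.camera_info(n) for n in("side","top")}
def proj(n,P):
    c=CI[n]; P=np.atleast_2d(P); q=R.from_quat(c["attitude"]).inv().apply(P-c["origin"])
    uv=q@c["intrinsics"].T; return uv[:,:2]/uv[:,2:]
def atz(n,uv,z):
    c=CI[n]; d=np.linalg.solve(c["intrinsics"],[uv[0],uv[1],1]); d=R.from_quat(c["attitude"]).apply(d)
    return c["origin"]+d*(z-c["origin"][2])/d[2]
def crop(im,x0,x1,y0,y1,fn,s=None):
    c=im[y0:y1,x0:x1,::-1]; s=s or min(800/(x1-x0),600/(y1-y0))
    cv2.imwrite(fn,cv2.resize(c,None,fx=s,fy=s,interpolation=cv2.INTER_CUBIC))
E
python3 - <<'E'
from h import *
ims={n:imaging.read_camera(n) for n in CI}
a=cv2.resize(ims["side"][280:395,265:395,::-1],(400,354),interpolation=2);b=cv2.resize(ims["top"][240:325,340:450,::-1],(400,309),interpolation=2)
c=cv2.resize(ims["side"][155:255,200:325,::-1],(400,320)); d=cv2.resize(ims["top"][225:340,215:295,::-1],(208,300))
o=np.zeros((600,800,3),np.uint8);o[:300,:400]=a[:300];o[300:600,:400]=b[:300];o[:300,400:]=c[:300];o[300:,400:608]=d
cv2.imwrite("pics/z1.png",o)
for n in ["clamp","pad","rack","key_10_head","key_14_head","key_18_head","specimen_mid","die_plug_mid","lens_can_mid"]:
    for cam in CI:
        r=imaging.silhouettes(cam,n)
        print(n,cam,[(round(x["p"],2),np.round(x["uv"],1).tolist(),int(x["mask"].sum())) for x in r[:4]])
        np.save(f"m_{n}_{cam}.npy",np.array([x["mask"] for x in r]))
E
```

```text
clamp side [(0.73, [328.5, 338.2], 5083)]
clamp top [(0.73, [393.7, 283.9], 3024)]
pad side []
pad top [(0.86, [396.7, 280.2], 315)]
rack side [(0.83, [264.2, 220.6], 2443)]
rack top [(0.97, [257.9, 283.0], 2268)]
key_10_head side [(0.86, [266.0, 192.6], 636)]
key_10_head top [(0.65, [247.5, 277.6], 242)]
key_14_head side [(0.92, [290.4, 181.1], 605)]
key_14_head top [(0.53, [236.7, 251.7], 229)]
key_18_head side [(0.61, [232.8, 209.1], 712)]
key_18_head top [(0.52, [248.9, 276.9], 260), (0.49, [255.4, 310.4], 260)]
specimen_mid side [(0.65, [232.3, 285.2], 405), (0.58, [329.9, 332.1], 653)]
specimen_mid top [(0.48, [318.9, 334.4], 239)]
die_plug_mid side [(0.59, [354.4, 245.1], 311), (0.54, [290.2, 182.1], 573)]
die_plug_mid top [(0.8, [317.1, 224.6], 212)]
lens_can_mid side [(0.96, [409.2, 227.5], 944)]
lens_can_mid top [(0.82, [328.1, 176.4], 482), (0.23, [390.7, 283.4], 2932)]
```

View pics/z1.png

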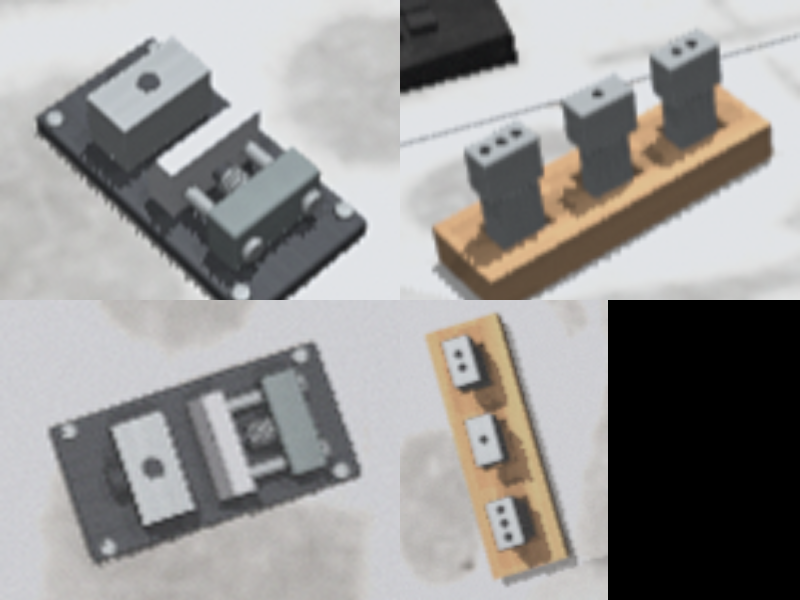

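```bash
cat > fit.py <<'E'
from h import *
from scipy.optimize import minimize
def box(x0,x1,y0,y1,z0,z1): return np.array([[x,y,z] for x in(x0,x1) for y in(y0,y1) for z in(z0,z1)])
def place(P,p): c,s=np.cos(p[2]),np.sin(p[2]); return np.c_[p[0]+c*P[:,0]-s*P[:,1],p[1]+s*P[:,0]+c*P[:,1],P[:,2]]
def render(cam,parts,p,off=(0,0),S=4):
    m=np.zeros((480*S,640*S),np.uint8)
    for B in parts:
        h=cv2.convexHull(((proj(cam,place(B,p))+off+0.5)*S).astype(np.float32))
        cv2.fillConvexPoly(m,np.round(h*16).astype(np.int32),1,shift=4)
    return m
def fitm(parts,masks,p0,S=3):
    ms={c:cv2.resize(m.astype(np.uint8),None,fx=S,fy=S,interpolation=0) for c,m in masks.items()}
    def cost(p):
        t=0
        for c,m in ms.items():
            r=render(c,parts,p,S=S); t+=1-(r&m).sum()/(r|m).sum()
        return t
    b=None
    for k in range(2):
        sim=np.array([p0]+[np.array(p0)+d for d in ([.008,0,0],[0,.008,0],[0,0,.08])])
        b=minimize(cost,p0,method="Nelder-Mead",options=dict(initial_simplex=sim,xatol=1e-5,fatol=1e-5,maxiter=120)); p0=b.x
    return b.x,b.fun
rack=[box(-.0875,.0875,-.026,.026,0,.026)]
def clamp(s): return [box(-.035,.035,-.07,.07,0,.012),box(-.025,.025,s,s+.025,.0,.042),box(-.025,.025,-.059,-.041,0,.038),box(-.025,.025,-.02,-.011,.012,.042)]
E
python3 - <<'E'
from fit import *
L=lambda n,c:np.load(f"m_{n}_{c}.npy")[0]
for n in["specimen_mid","die_plug_mid","lens_can_mid"]:
    z={"specimen_mid":.0105,"die_plug_mid":.011,"lens_can_mid":.026}[n]
    for c in CI:
        m=L(n,c);v,u=np.nonzero(m);print(n,c,atz(c,(u.mean(),v.mean()),z)[:2].round(4))
for cs in(["side"],["top"],["side","top"]):
    p0=list(atz("top",(394,284),.01)[:2])+[0.3]
    print("clamp",cs,fitm(clamp(.006),{c:L("clamp",c) for c in cs},p0))
    # rack occluded by keys: use mask union key masks
    p0=list(atz("top",(254,283),.02)[:2])+[np.pi/2]
    print("rack",cs,fitm(rack,{c:L("rack",c) for c in cs},[p0[0],p0[1],-1.35 if 0 else 0.2+np.pi/2]))
for n,k in(("key_14_head",0),("key_10_head",0),("key_18_head",0)):
    print(n,"side head? ",[atz(c,L(n,c).nonzero()[::-1] and (L(n,c).nonzero()[1].mean(),L(n,c).nonzero()[0].mean()),.05)[:2].round(4) for c in CI])
E
```

```text
specimen_mid side [ 0.4325 -0.0954]
specimen_mid top [ 0.4312 -0.096 ]
die_plug_mid side [ 0.6269 -0.0955]
die_plug_mid top [ 0.6248 -0.0969]
lens_can_mid side [ 0.7144 -0.113 ]
lens_can_mid top [ 0.7129 -0.1149]
clamp ['side'] (array([ 0.52474581, -0.2328868 ,  0.31877655]), np.float64(0.04757891187997809))
rack ['side'] (array([0.52242928, 0.02621966, 3.45458271]), np.float64(0.3215388415462517))
clamp ['top'] (array([ 0.52376603, -0.23320195,  0.3303306 ]), np.float64(0.026729728761331506))
rack ['top'] (array([0.52095629, 0.02573172, 3.45541451]), np.float64(0.28029322984044847))
clamp ['side', 'top'] (array([ 0.52393399, -0.2329506 ,  0.33021849]), np.float64(0.07723843621097548))
rack ['side', 'top'] (array([0.52115585, 0.02612978, 0.31567324]), np.float64(0.6042590559401957))
key_14_head side head?  [array([0.5745, 0.044 ]), array([0.5721, 0.0421])]
key_10_head side head?  [array([0.5238, 0.0283]), array([0.5214, 0.0261])]
key_18_head side head?  [array([0.4699, 0.012 ]), array([0.5228, 0.0267])]
```

```bash
python3 - <<'E'
from fit import *
def L(n,c,k=0):return np.load(f"m_{n}_{c}.npy")[k]
hd=lambda x:[box(x-.016,x+.016,-.009,.009,.052,.078),box(x-.012,x+.012,-.007,.007,.02,.06)]
parts=rack+hd(-.055)+hd(0)+hd(.055)
M={}
for c in CI:
    m=L("rack",c)|L("key_10_head",c)|L("key_14_head",c)|L("key_18_head",c,1 if c=="top" else 0)
    M[c]=m
for cs in(["side"],["top"],["side","top"]):
    print(fitm(parts,{c:M[c] for c in cs},[.5215,.026,.31]))
p,_=fitm(parts,M,[.5215,.026,.31])
pc=[.5239,-.23295,.327]
out=[]
for c,(x0,x1,y0,y1) in (("side",(195,400,150,400)),("top",(210,450,220,345))):
    im=imaging.read_camera(c); S=4
    big=cv2.resize(im[:,:,::-1],None,fx=S,fy=S,interpolation=2)
    def draw(parts,p,col):
        for B in parts:
            uv=((proj(c,place(B,p))+.5)*S).astype(int)
            for i in range(8):
                for b in(1,2,4):
                    if not i&b: cv2.line(big,tuple(map(int,uv[i])),tuple(map(int,uv[i|b])),col,1,cv2.LINE_AA)
    draw(parts[::1],p,(0,0,255)); draw(clamp(.006),pc,(0,200,0))
    big=big[y0*S:y1*S,x0*S:x1*S]; f=min(800/big.shape[1],600/big.shape[0],1)
    cv2.imwrite(f"pics/ov_{c}.png",cv2.resize(big,None,fx=f,fy=f,interpolation=cv2.INTER_AREA))
E
```

```text
(array([0.52210124, 0.0270799 , 0.32135576]), np.float64(0.07652678905957289))
(array([0.52096092, 0.0257408 , 0.3139724 ]), np.float64(0.04814601897096871))
(array([0.52135364, 0.0260428 , 0.31660597]), np.float64(0.13000979166063675))
```

View pics/ov_side.png

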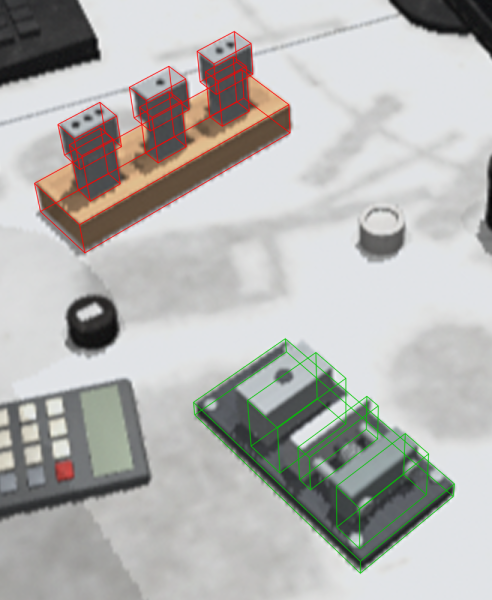

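View pics/ov_top.png

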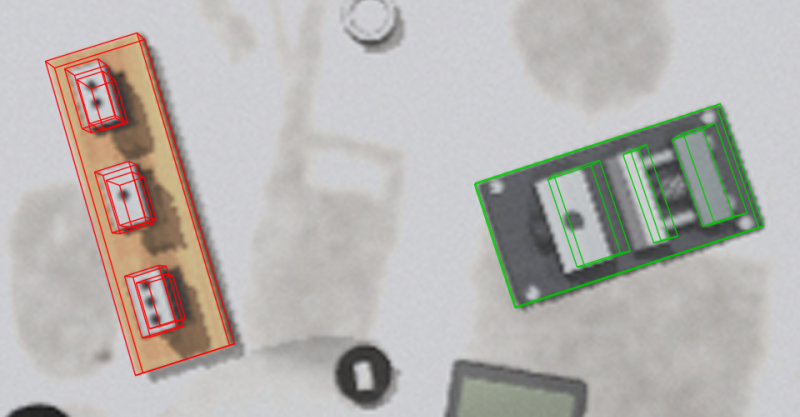

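```bash
python3 - <<'E'
from fit import *
pc=[.5239,-.23295,.327]
for c in CI:
    im=imaging.read_camera(c);
    # rectify plane z=.042 : clamp coords, 0.1mm... 10px/mm ; x -30..30 (rows), y +40..-40 (cols)
    for z,tag in((.042,"t"),(.012,"b")):
        cor=np.array([[-.03,.04,z],[.03,.04,z],[.03,-.04,z],[-.03,-.04,z]])
        H=cv2.getPerspectiveTransform((proj(c,place(cor,pc))).astype(np.float32),np.float32([[0,600],[0,0],[800,0],[800,600]]))
        w=cv2.warpPerspective(im[:,:,::-1],H,(800,600),flags=cv2.INTER_CUBIC)
        for y in range(-40,41,5):
            cv2.line(w,(400-y*10,0),(400-y*10,600 if y==0 else 25),(0,0,255),1); cv2.putText(w,str(y),(400-y*10,20),0,.4,(0,0,255))
        cv2.imwrite(f"pics/r_{c}_{tag}.png",w)
o=np.zeros((600,800,3),np.uint8)
for i,c in enumerate(CI):
    for j,t in enumerate("tb"):
        o[j*300:j*300+300,i*400:i*400+400]=cv2.resize(cv2.imread(f"pics/r_{c}_{t}.png"),(400,300),interpolation=cv2.INTER_AREA)
cv2.imwrite("pics/rect.png",o)
E
```

```text
(no output)
```

View pics/rect.png

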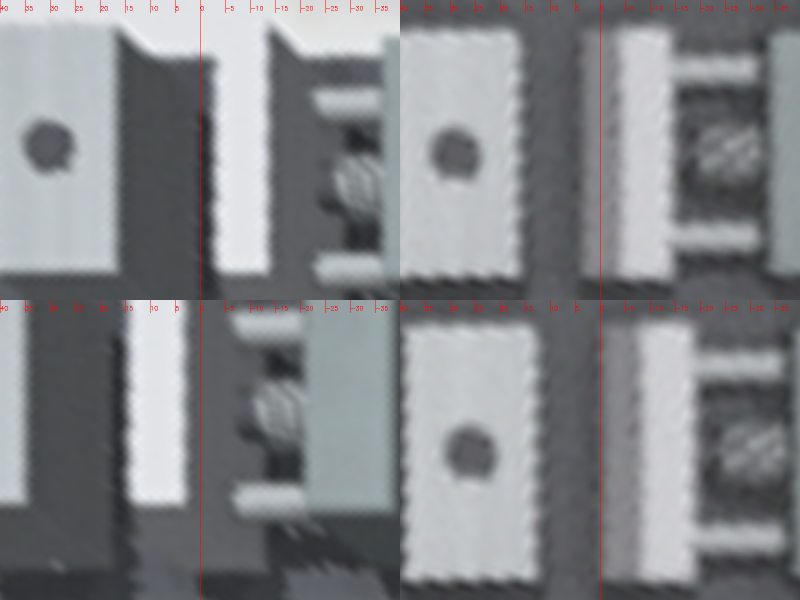

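View pics/r_top_t.png

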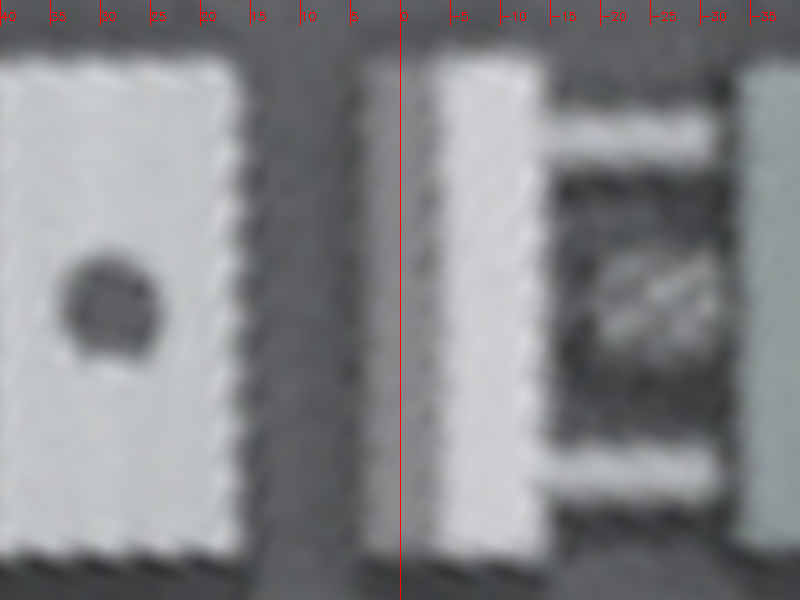

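```bash
python3 - <<'E'
from fit import *
pc=[.5239,-.23295,.327]
o=[]
for c in CI:
    im=imaging.read_camera(c)
    for z in (.012,):
        cor=np.array([[-.045,.08,z],[.045,.08,z],[.045,-.08,z],[-.045,-.08,z]])
        H=cv2.getPerspectiveTransform((proj(c,place(cor,pc))).astype(np.float32),np.float32([[0,300],[0,0],[533,0],[533,300]]))
        w=cv2.warpPerspective(im[:,:,::-1],H,(533,300),flags=cv2.INTER_CUBIC)
        for y in range(-80,81,10):
            x=int((80-y)*533/160); cv2.line(w,(x,0),(x,300 if y in(0,70,-70) else 15),(0,0,255),1)
        o.append(w)
cv2.imwrite("pics/rb.png",np.vstack(o))
E
```

```text
(no output)
```

View pics/rb.png

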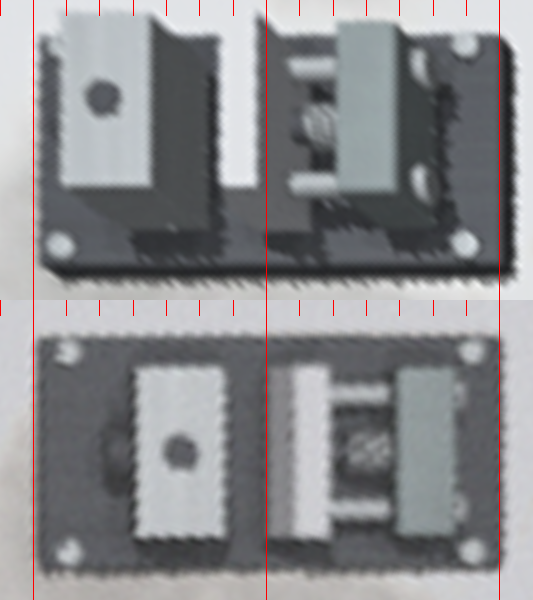

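```bash
python3 - <<'E'
from fit import *
pc=[.5239,-.23295,.327]
for c in CI:
    g=imaging.read_camera(c).astype(np.float32).mean(2)
    for _ in range(7): g+=imaging.read_camera(c).astype(np.float32).mean(2)
    g/=8
    for z in (.042,.038,.029,.012):
        ys=np.arange(.03,-.045,-.0005); xs=np.arange(-.015,.0151,.001)
        prof=np.zeros(len(ys))
        for x in xs:
            P=place(np.c_[np.full(len(ys),x),ys,np.full(len(ys),z)],pc); uv=proj(c,P).astype(np.float32)
            prof+=cv2.remap(g,uv[:,0][:,None],uv[:,1][:,None],cv2.INTER_LINEAR)[:,0]
        prof/=len(xs); d=np.gradient(cv2.GaussianBlur(prof[:,None],(1,5),0.8)[:,0] if 0 else prof,.5)
        pk=[(round(ys[i]*1e3,1),round(d[i],1)) for i in range(1,len(ys)-1) if abs(d[i])>4 and abs(d[i])>=abs(d[i-1]) and abs(d[i])>abs(d[i+1])]
        print(c,z,pk)
E
```

```text
side 0.042 [(np.float64(25.5), np.float64(11.0)), (np.float64(16.5), np.float64(-41.1)), (np.float64(0.5), np.float64(-8.4)), (np.float64(-2.5), np.float64(59.4)), (np.float64(-13.5), np.float64(-49.6)), (np.float64(-27.0), np.float64(5.7)), (np.float64(-36.5), np.float64(16.1))]
side 0.038 [(np.float64(28.0), np.float64(11.1)), (np.float64(19.0), np.float64(-41.3)), (np.float64(3.0), np.float64(-8.7)), (np.float64(-0.5), np.float64(61.3)), (np.float64(-11.5), np.float64(-49.6)), (np.float64(-25.0), np.float64(5.4)), (np.float64(-34.5), np.float64(16.9))]
side 0.029 [(np.float64(24.5), np.float64(-41.0)), (np.float64(8.0), np.float64(-10.8)), (np.float64(4.5), np.float64(60.8)), (np.float64(-6.5), np.float64(-49.3)), (np.float64(-20.0), np.float64(5.5)), (np.float64(-22.5), np.float64(-5.0)), (np.float64(-29.5), np.float64(21.1))]
side 0.012 [(np.float64(18.0), np.float64(-10.6)), (np.float64(14.5), np.float64(52.7)), (np.float64(3.0), np.float64(-41.7)), (np.float64(-11.0), np.float64(5.7)), (np.float64(-21.0), np.float64(13.9)), (np.float64(-39.0), np.float64(-26.8))]
top 0.042 [(n
[... 559 characters left out ...]
2.0), np.float64(-8.4)), (np.float64(-35.0), np.float64(23.3))]
top 0.029 [(np.float64(23.0), np.float64(9.5)), (np.float64(15.0), np.float64(-30.9)), (np.float64(1.5), np.float64(16.8)), (np.float64(-6.0), np.float64(23.0)), (np.float64(-16.5), np.float64(-33.5)), (np.float64(-21.5), np.float64(5.6)), (np.float64(-33.5), np.float64(-8.3)), (np.float64(-36.5), np.float64(23.0))]
top 0.012 [(np.float64(21.5), np.float64(9.7)), (np.float64(13.0), np.float64(-30.2)), (np.float64(-0.5), np.float64(16.7)), (np.float64(-8.5), np.float64(22.4)), (np.float64(-19.0), np.float64(-33.4)), (np.float64(-24.5), np.float64(6.0)), (np.float64(-36.0), np.float64(-7.6)), (np.float64(-39.5), np.float64(22.6))]
```

```bash
cat >> h.py <<'E'
def go(target,yaw=None,st=None):
    """shift in tool axes (units) from the measured pose to target; yaw= world angle (rad) wanted for tool x"""
    st=st or ctrl.get_state(); Rt=R.from_quat(st["tcp_rot"]); d=Rt.inv().apply(np.array(target)-st["eef_pos"])/.025
    X=Rt.as_matrix()[:,0]; y0=np.arctan2(X[1],X[0]); t=0 if yaw is None else -np.degrees(yaw-y0)
    t=(t+90)%180-90
    print("pos",st["eef_pos"].round(4),"yaw",round(np.degrees(y0),2),"tilt",Rt.as_matrix()[:,2].round(4),"-> units",d.round(3),"turn",round(t/5,3),"F",st["contact_force"].round(1),"open",round(st["opening"],3),"t",round(st["time"],2))
E
cat >> fit.py <<'E'
def key(T): return [box(-.016,.016,-.009,.009,.044,.070),box(-.012,.012,-T/2,T/2,.004,.05)]
def lift(parts,z): return [B+[0,0,z] for B in parts]
E
python3 - <<'E'
from fit import *
def L(n,c,k=0):return np.load(f"m_{n}_{c}.npy")[k]
for n,T,p0 in(("key_14_head",.014,[.573,.043,.317]),("key_10_head",.010,[.5215,.026,.317]),("key_18_head",.018,[.470,.012,.317])):
    M={c:L(n,c,1 if n=="key_18_head" and c=="top" else 0) for c in CI}
    K=lift([box(-.016,.016,-.009,.009,.044,.070),box(-.012,.012,-T/2,T/2,.018,.05)],.008)
    for cs in(["side"],["top"],["side","top"]):
        r=fitm(K,{c:M[c] for c in cs},p0); print(n,cs,r[0].round(4),round(r[1],3))
print(atz("top",(337,163),.1),atz("top",(467,163),.12), atz("side",(440,150),.12),atz("side",(495,300),0))
go([.5,-.25,.2],.317); go([.47,.012,.15],.317)
E
```

```text
key_14_head ['side'] [0.5725 0.0387 0.4972] 0.089
key_14_head ['top'] [0.5716 0.0405 0.4117] 0.169
key_14_head ['side', 'top'] [0.5722 0.04   0.3963] 0.283
key_10_head ['side'] [0.5218 0.0227 0.3982] 0.102
key_10_head ['top'] [0.5214 0.0241 0.3972] 0.135
key_10_head ['side', 'top'] [0.5217 0.0237 0.3329] 0.249
key_18_head ['side'] [0.4689 0.0078 0.3498] 0.07
key_18_head ['top'] [0.4701 0.0094 0.3462] 0.11
key_18_head ['side', 'top'] [0.4691 0.0092 0.324 ] 0.195
[ 0.71647188 -0.1256582   0.1       ] [ 0.71262874 -0.33806271  0.12      ] [ 0.78650195 -0.06022563  0.12      ] [ 0.76868364 -0.26752622  0.        ]
pos [ 0.2751 -0.6164  0.205 ] yaw 24.05 tilt [-0.  0. -1.] -> units [14.186 -9.716  0.201] turn 1.178 F [-0.  -0.  -0.7] open 0.999 t 2.2
pos [ 0.2751 -0.6164  0.205 ] yaw 24.05 tilt [-0.  0. -1.] -> units [ 17.362 -19.775   2.201] turn 1.178 F [-0.  -0.  -0.7] open 0.999 t 2.2
```

```bash
python3 -m creep '[0.6,-0.4,0,0.1, 1.8,-1.2,0,0.3, 3.2,-2.2,0,0.5, 4.6,-3.1,0,0.7, 6,-4.1,0.1,0.9, 7.4,-5.1,0.1,1.1, 8.8,-6,0.1,1.18, 10.2,-7,0.1,1.18, 11.6,-8,0.2,1.18, 12.9,-8.9,0.2,1.18, 14.1,-9.8,0.2,1.18, 14.7,-11.2,0.4,1.18, 15.2,-12.7,0.7,1.18, 15.7,-14.2,1.1,1.18, 16.2,-15.7,1.5,1.18, 16.7,-17.2,1.9,1.18, 17,-18.4,2.2,1.18, 17.2,-19.2,2.5,1.18, 17.29,-19.67,2.6,1.18, 17.29,-19.67,2.6,1.18]' 0 40; python3 - <<'E'
from h import *
go([.4695,.009,.046],.317)
E
```

```text
time: 3.87
eef_pos: [0.4684, 0.0107, 0.1393]
tcp_rot: [0.987, 0.159, -0.001, -0.0]
contact_force: [-0.2, 0.3, -0.8]
opening: 0.997
pos [0.4684 0.0107 0.1393] yaw 18.32 tilt [-1.6e-03  6.0e-04 -1.0e+00] -> units [0.027 0.082 3.733] turn 0.032 F [-0.2  0.3 -0.8] open 0.997 t 3.87
```

```bash
python3 -m creep '[0,0,0.8,0, 0.03,0.07,2.0,0, 0.03,0.08,3.0,0, 0.03,0.08,3.7,0, 0.03,0.08,3.73,0]'; python3 -m creep '[0,0,0,0,0,0,0,0,0,0,0,0,0,0,0,0,0,0,0,0,0,0,0,0,0,0,0,0,0,0,0,0,0,0,0,0,0,0,0,0,0,0,0,0,0,0,0,0]' 255 40; python3 - <<'E'
from h import *
im=imaging.read_camera("side"); crop(im,180,380,120,270,"pics/g1.png")
go([.4695,.009,.046],.317)
E
```

```text
time: 4.28
eef_pos: [0.4684, 0.0063, 0.0436]
tcp_rot: [0.988, 0.157, -0.003, -0.001]
contact_force: [-1.4, -0.0, 0.5]
opening: 0.999
time: 5.28
eef_pos: [0.4718, 0.0071, 0.0479]
tcp_rot: [0.987, 0.158, 0.001, 0.0]
contact_force: [-0.3, 0.4, 5.9]
opening: 0.19
pos [0.4718 0.0071 0.0479] yaw 18.16 tilt [ 2.e-03 -4.e-04 -1.e+00] -> units [-0.063 -0.102  0.076] turn -0.001 F [-1.7 -0.   5.7] open 0.19 t 5.33
```

View pics/g1.png

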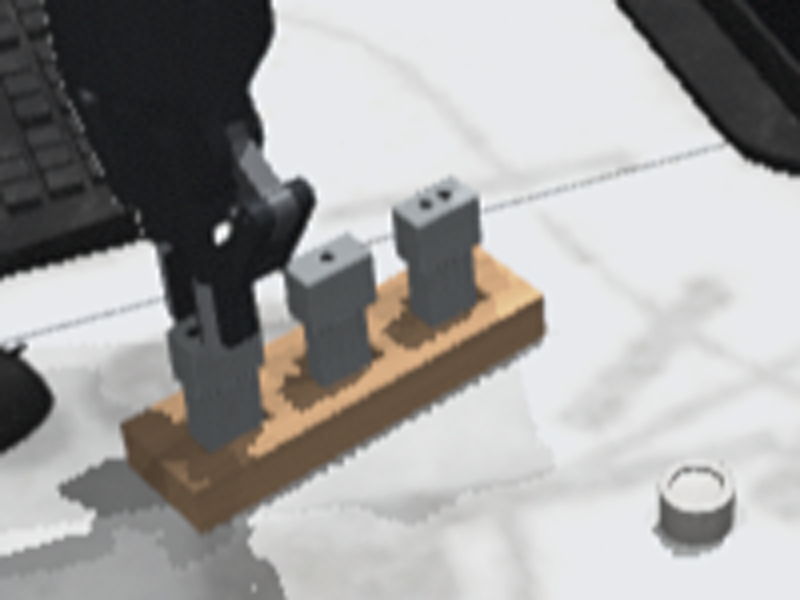

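```bash
python3 - <<'E'
from fit import *
pc=[.5239,-.23295,.327]
P=place(np.array([[-.0005,.0065,0.]]),pc)[0]; print(P)
go([P[0],P[1],.14],.325)
E
```

```text
[ 0.52133867 -0.22695504  0.        ]
pos [0.4718 0.0071 0.0479] yaw 18.16 tilt [ 2.e-03 -4.e-04 -1.e+00] -> units [-1.027  9.517 -3.676] turn -0.092 F [-1.7 -0.   5.7] open 0.19 t 5.33
```

```bash
python3 -m creep '[0,0,-0.2,0, 0,0,-0.7,0, 0,0,-1.4,0, 0,0,-2.2,0, 0,0,-3.0,0, -0.05,0.3,-3.6,0, -0.1,1.0,-3.7,0, -0.2,2.0,-3.7,0, -0.3,3.2,-3.7,-0.05, -0.45,4.4,-3.7,-0.09, -0.6,5.6,-3.7,-0.09, -0.75,6.8,-3.7,-0.09, -0.85,7.9,-3.7,-0.09, -0.95,8.7,-3.7,-0.09, -1.0,9.2,-3.7,-0.09, -1.03,9.45,-3.7,-0.09, -1.03,9.52,-3.7,-0.09, -1.03,9.52,-3.7,-0.09, -1.03,9.52,-3.7,-0.09, -1.03,9.52,-3.7,-0.09]'; python3 - <<'E'
from fit import *
go([.5213,-.2270,.14],.325)
ims={n:imaging.read_camera(n) for n in CI}
crop(ims["side"],230,430,250,400,"pics/c1s.png"); crop(ims["top"],330,450,225,315,"pics/c1t.png")
E
```

```text
time: 7.0
eef_pos: [0.5203, -0.2258, 0.1391]
tcp_rot: [0.987, 0.162, -0.0, -0.0]
contact_force: [1.3, 0.4, -0.9]
opening: 0.19
pos [ 0.5203 -0.2258  0.1391] yaw 18.67 tilt [-4.e-04  5.e-04 -1.e+00] -> units [ 0.023  0.06  -0.034] turn 0.01 F [ 1.3  0.4 -0.9] open 0.19 t 7.0
```

View pics/c1s.png

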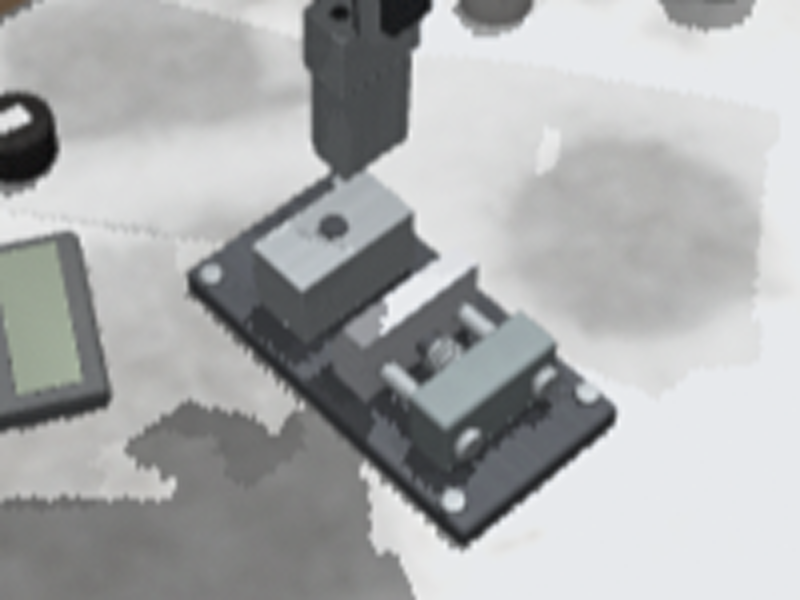

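View pics/c1t.png

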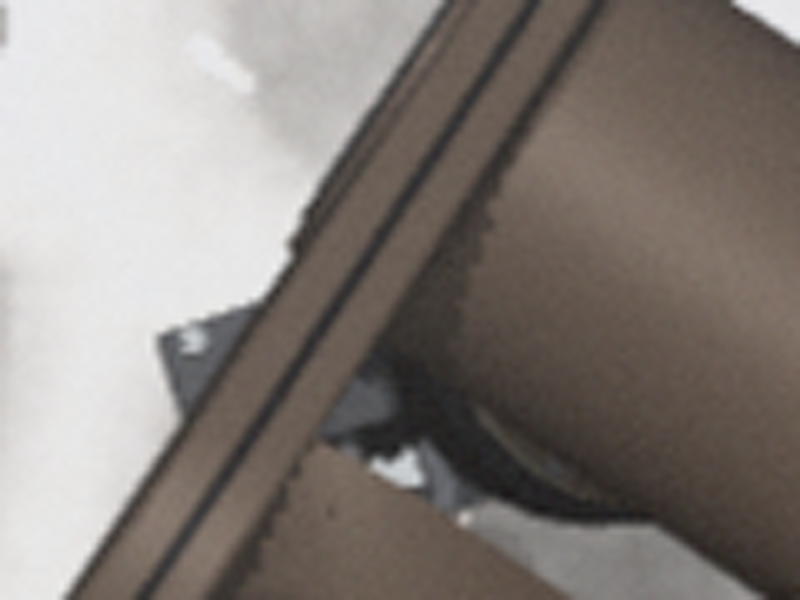

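```bash
python3 -m creep '[0.02,0.06,0.5,0, 0.02,0.06,1.2,0, 0.02,0.06,1.7,0, 0.02,0.06,1.93,0, 0.02,0.06,1.93,0, 0.02,0.06,1.93,0]'; python3 - <<'E'
from fit import *
go([.5213,-.2270,.09],.325)
im=imaging.read_camera("side")
z=ctrl.get_state()["eef_pos"][2]-.0399
for n in("key_18_head",):
    r=imaging.silhouettes("side",n); print([(x["p"],x["uv"],x["mask"].sum()) for x in r])
pc=[.5239,-.23295,.327]
x0,x1,y0,y1,S=260,380,250,340,6.6
big=cv2.resize(im[y0:y1,x0:x1,::-1],None,fx=S,fy=S,interpolation=2)
def P(p): return tuple(map(int,np.round((p+.5-[x0,y0])*S)))
def draw(B,p,col):
    uv=proj("side",place(B,p))
    for i in range(8):
        for b in(1,2,4):
            if not i&b: cv2.line(big,P(uv[i]),P(uv[i|b]),col,1,cv2.LINE_AA)
st=ctrl.get_state()["eef_pos"]
pk=[st[0],st[1],.326]
draw(box(-.012,.012,-.009,.009,z+.004,z+.044),pk,(0,0,255)); draw(box(-.012,.012,-.007,.007,z,z+.004),pk,(0,0,255))
draw(box(-.016,.016,-.009,.009,z+.044,z+.07),pk,(0,0,255))
draw(box(-.0255,.0245,.0165,.041,.012,.042),pc,(0,200,0))
draw(box(-.0255,.0245,-.0145,-.0040,.042,.042),pc,(0,200,0))
cv2.imwrite("pics/c2s.png",big[:600,:800])
E
```

```text
time: 7.6
eef_pos: [0.5212, -0.2281, 0.0905]
tcp_rot: [0.987, 0.162, -0.0, -0.0]
contact_force: [0.1, 0.6, -0.9]
opening: 0.189
pos [ 0.5212 -0.2281  0.0905] yaw 18.6 tilt [-9.e-04  6.e-04 -1.e+00] -> units [ 0.018 -0.039  0.019] turn -0.004 F [ 0.1  0.6 -0.9] open 0.189 t 7.6
[(0.9, [318.7, 297.0], np.int64(765))]
```

View pics/c2s.png

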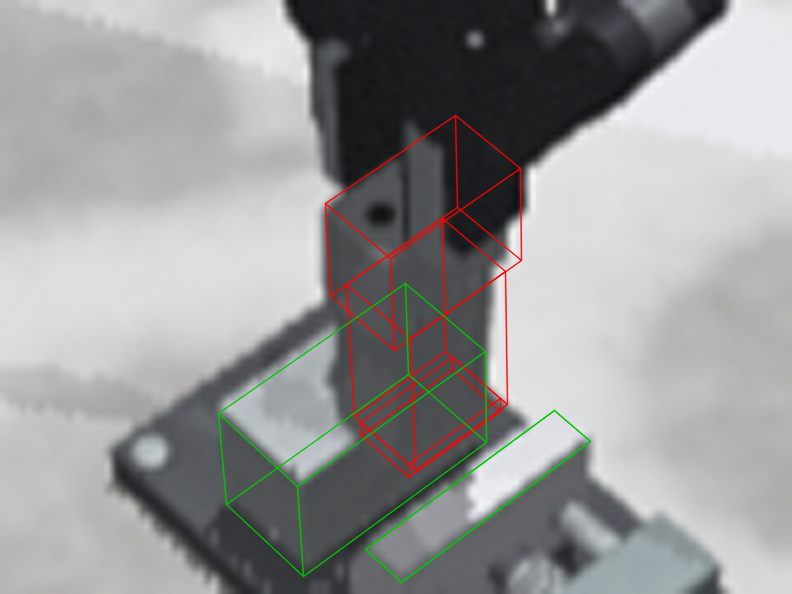

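```bash
python3 - <<'E'
from fit import *
im=imaging.read_camera("side")
r=imaging.silhouettes("side","key_18_head"); m=r[0]["mask"].astype(np.uint8)
x0,x1,y0,y1,S=300,350,265,330,9
c=np.clip(im[y0:y1,x0:x1,::-1].astype(float)*1.8,0,255).astype(np.uint8)
big=cv2.resize(c,None,fx=S,fy=S,interpolation=2)
b2=big.copy()
mm=cv2.resize(m[y0:y1,x0:x1],None,fx=S,fy=S,interpolation=0)
cs,_=cv2.findContours(mm,0,2); cv2.drawContours(b2,cs,-1,(0,255,255),1)
o=np.hstack([big,b2])[:600,:800]
cv2.imwrite("pics/c3s.png",o)
E
```

```text
(no output)
```

View pics/c3s.png

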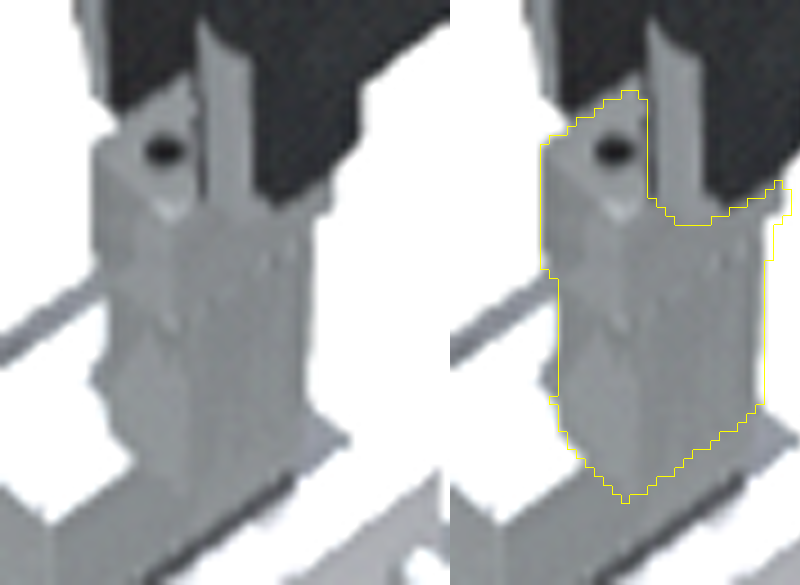

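```bash
python3 - <<'E'
from fit import *
st=ctrl.get_state()["eef_pos"]
F=np.array([[-.016,-.009,.070],[-.016,.009,.070],[-.012,-.007,.0],[.012,-.009,.004],[-.012,.009,.004]])
U=np.array([[319.8,288.9],[310.3,281.3],[321.1,320.5],[333.7,309.4],[312,311.7]])-.5
for fr in (0,1):
    def f(p):
        q=p if fr else np.r_[p,.0506]
        return (proj("side",place(F+[0,0,q[2]],[q[0],q[1],.326]))-U).ravel()
    s=least_squares(f,[st[0],st[1],.05][:2+fr]); print(s.x, s.fun.round(1)); 
    q=s.x; d=q[:2]-st[:2]; c,sn=np.cos(.326),np.sin(.326); print("key rel tcp in key axes mm",1e3*(c*d[0]+sn*d[1]),1e3*(-sn*d[0]+c*d[1]))
    pc=[.5239,-.23295,.327]; d=q[:2]-pc[:2]; print("key in clamp mm",1e3*(c*d[0]+sn*d[1]),1e3*(-sn*d[0]+c*d[1]))
E
```

```text
[ 0.52200996 -0.22628083] [-1.5 -0.7 -1.7 -1.4  0.1  0.8  2.4  0.9  1.   0.4]
key rel tcp in key axes mm 0.7156027438002028 2.293774009074335
key in clamp mm 0.3453497653162943 6.923212945777251
[ 0.53471343 -0.19245041  0.00631325] [-1.4  0.4 -1.   0.2 -0.  -0.6  1.2  0.3  1.4 -0.3]
key rel tcp in key axes mm 23.584394438355083 30.274012352859444
key in clamp mm 23.214141459871175 34.90345128956236
```

```bash
python3 - <<'E'
from fit import *
F=np.array([[-.016,-.009,.070],[-.016,.009,.070],[-.012,-.007,.0],[.012,-.009,.004],[-.012,.009,.004],[.016,-.009,.044]])
U=np.array([[319.8,288.9],[310.3,281.3],[321.1,320.5],[333.7,309.4],[312,311.7],[336.7,288.5]])-.5
f=lambda q:(proj("side",place(F+[0,0,.0506],[q[0],q[1],q[2]]))-U).ravel()
s=least_squares(f,[.522,-.226,.326]);print(s.x,s.fun.round(1))
r=imaging.silhouettes("side","key_18_head"); m=r[0]["mask"]
# mask in image region below finger: compare lower part only
low=np.zeros_like(m); low[292:]=1
import fit
K=lift([box(-.016,.016,-.009,.009,.044,.070),box(-.012,.012,-.009,.009,.004,.05),box(-.012,.012,-.007,.007,0,.05)],.0506)
S=3
ml=cv2.resize((m&low).astype(np.uint8),None,fx=S,fy=S,interpolation=0); lo=cv2.resize(low.astype(np.uint8),None,fx=S,fy=S,interpolation=0)
def cost(p):
    rr=render("side",K,p,S=S)&lo; return 1-(rr&ml).sum()/(rr|ml).sum()
for yaw in (.25,.326,.4,.5):
    b=minimize(lambda q:cost([q[0],q[1],yaw]),[.522,-.226],method="Nelder-Mead",options=dict(initial_simplex=[[.522,-.226],[.528,-.226],[.522,-.22]])); print(yaw,b.x,b.fun)
E
```

```text
[ 0.52132203 -0.22579205  0.42393489] [-0.7 -0.5 -2.1 -0.5  0.5  0.9  1.6 -0.1  0.5  1.2  0.4 -1.1]
0.25 [ 0.5210828  -0.22429942] 0.04549799273561461
0.326 [ 0.52105541 -0.22459931] 0.04344512195121952
0.4 [ 0.52123006 -0.22441633] 0.045132912602792175
0.5 [ 0.52156333 -0.22453952] 0.050853962771061245
```

```bash
python3 -m creep '[0,0,0.15,0, 0,0,0.25,0, 0,0,0.3,0, 0,0,0.34,0, 0,0,0.38,0, 0,0,0.42,0, 0,0,0.46,0]'; python3 -m creep '[0,0,0.04,0, 0,0,0.08,0, 0,0,0.1,0]'
```

```text
time: 8.43
eef_pos: [0.5214, -0.2283, 0.0795]
tcp_rot: [0.987, 0.162, 0.0, 0.0]
contact_force: [-0.6, 0.0, -1.7]
opening: 0.191
time: 8.68
eef_pos: [0.5217, -0.2286, 0.0772]
tcp_rot: [0.987, 0.162, 0.0, 0.0]
contact_force: [0.1, -1.1, -0.7]
opening: 0.186
```

```bash
python3 -m creep '[0,0,0.06,0, 0,0,0.12,0, 0,0,0.18,0, 0,0,0.24,0, 0,0,0.28,0]'; python3 -m creep '[0,0,0.05,0, 0,0,0.1,0, 0,0,0.15,0, 0,0,0.2,0]';python3 - <<'E'
from h import *
print(ctrl.get_state()["wrist_torque"].round(3))
crop(imaging.read_camera("side"),250,390,255,360,"pics/c4s.png")
E
```

```text
time: 9.1
eef_pos: [0.5219, -0.2286, 0.0707]
tcp_rot: [0.987, 0.162, 0.0, 0.0]
contact_force: [-0.1, -0.9, 2.2]
opening: 0.187
time: 9.43
eef_pos: [0.522, -0.2286, 0.0656]
tcp_rot: [0.987, 0.162, 0.001, 0.001]
contact_force: [1.0, -1.1, 5.1]
opening: 0.192
[-0.165 -0.034 -0.009]
```

View pics/c4s.png

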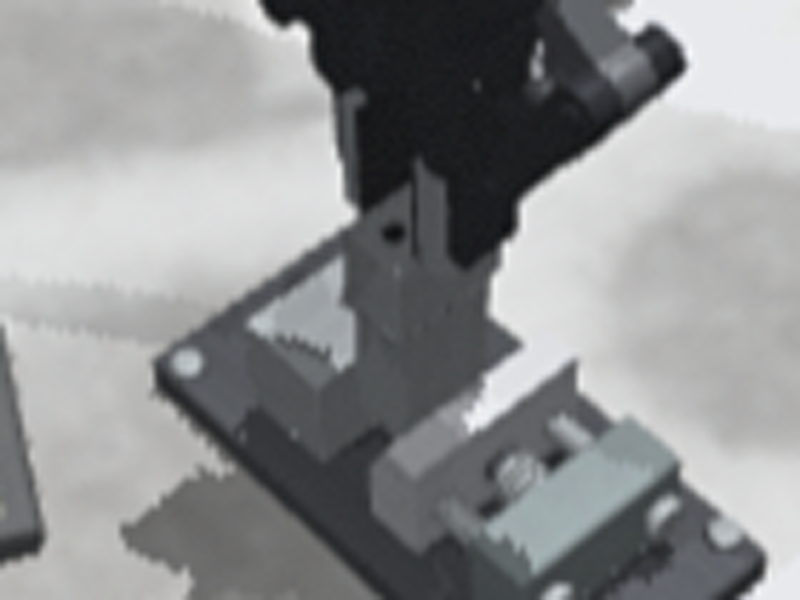

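```bash
python3 -m creep '[0,0,0.03,0, 0,0,0.06,0, 0,0,0.09,0, 0,0,0.12,0]'; python3 -c "
from h import *
print(ctrl.get_state()['wrist_torque'].round(3))"
```

```text
time: 9.82
eef_pos: [0.5216, -0.2285, 0.062]
tcp_rot: [0.987, 0.162, 0.0, 0.0]
contact_force: [-0.4, -0.5, 3.8]
opening: 0.184
[-0.25  -0.197  0.029]
```

```bash
python3 -m creep '[0,0,0.05,0, 0,0,0.1,0, 0,0,0.15,0, 0,0,0.2,0]'; python3 -c "
from h import *
print(ctrl.get_state()['wrist_torque'].round(3))"
```

```text
time: 10.15
eef_pos: [0.5214, -0.2284, 0.0569]
tcp_rot: [0.987, 0.162, 0.0, 0.0]
contact_force: [0.8, -2.0, 4.1]
opening: 0.19
[-0.364 -0.123  0.025]
```

```bash
python3 -m creep '[0,0,0.04,0, 0,0,0.08,0, 0,0,0.12,0, 0,0,0.14,0]'; python3 -m creep '[0,0,0.02,0, 0,0,0.04,0, 0,0,0.04,0]'
```

```text
time: 10.48
eef_pos: [0.5214, -0.2283, 0.0534]
tcp_rot: [0.987, 0.162, 0.0, 0.0]
contact_force: [0.7, -1.9, 4.5]
opening: 0.189
time: 10.73
eef_pos: [0.5214, -0.2283, 0.0525]
tcp_rot: [0.987, 0.162, 0.0, 0.0]
contact_force: [1.8, -2.8, 3.2]
opening: 0.189
```

```bash
python3 -m creep '[0,0,0.02,0, 0,0,0.04,0, 0,0,0.04,0]'
```

```text
time: 10.98
eef_pos: [0.5215, -0.2283, 0.0519]
tcp_rot: [0.987, 0.162, 0.0, 0.0]
contact_force: [-0.2, -0.5, 6.0]
opening: 0.192
```

```bash
python3 -m creep '[0,0,0.02,0, 0,0,0.03,0, 0,0,0.03,0]'
```

```text
time: 11.23
eef_pos: [0.5217, -0.2284, 0.0519]
tcp_rot: [0.987, 0.162, 0.0, 0.0]
contact_force: [-1.0, -0.4, 8.8]
opening: 0.193
```

```bash
python3 -m creep '[0,0,0,0,0,0,0,0,0,0,0,0,0,0,0,0,0,0,0,0,0,0,0,0]' 90; python3 -m creep '[0,0,-0.3,0, 0,0,-1.0,0, 0,0,-2.2,0, 0,0,-3.6,0, 0,1,-4.5,0, -0.5,2.5,-5,0, -1,4,-5,0, -1.5,5.5,-5,0, -2,7,-5,0, -2,7.8,-5,0, -2,8,-5,0, -2,8,-5,0]'; python3 - <<'E'
from fit import *
ims={n:imaging.read_camera(n) for n in CI}
crop(ims["side"],250,390,255,360,"pics/d1s.png"); crop(ims["top"],335,455,235,325,"pics/d1t.png")
E
```

```text
time: 11.73
eef_pos: [0.521, -0.2279, 0.0502]
tcp_rot: [0.987, 0.162, -0.0, -0.001]
contact_force: [0.4, -0.1, -1.0]
opening: 0.648
time: 12.73
eef_pos: [0.5376, -0.435, 0.1758]
tcp_rot: [0.987, 0.161, 0.0, -0.0]
contact_force: [-0.1, -0.2, -0.9]
opening: 0.647
```

View pics/d1s.png

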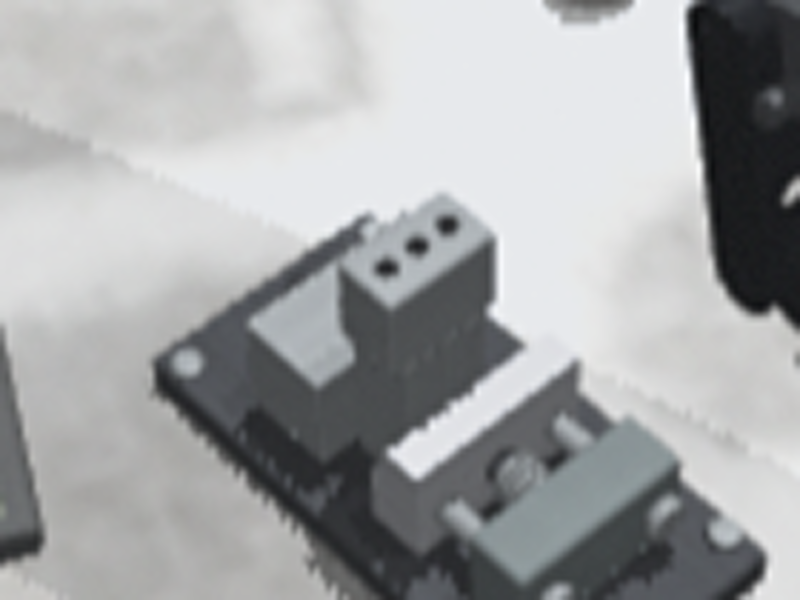

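View pics/d1t.png

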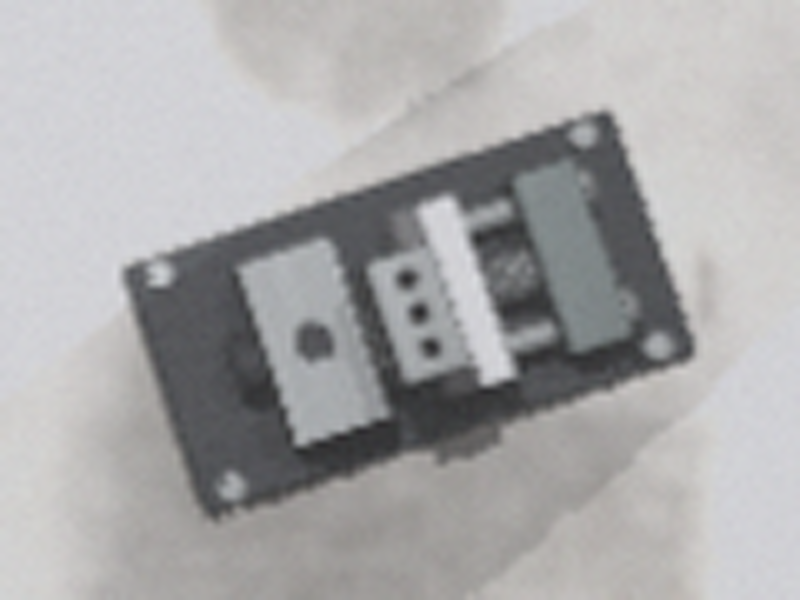

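```bash
cat > prof.py <<'E'
from fit import *
pc=[.5239,-.23295,.327]
def prof(g,c,z,x0,x1,hi=.03,lo=-.045):
    ys=np.arange(hi,lo,-.0005); pr=0
    for x in np.arange(x0,x1,.001):
        uv=proj(c,place(np.c_[np.full(len(ys),x),ys,np.full(len(ys),z)],pc)).astype(np.float32)
        pr=pr+cv2.remap(g,uv[:,0][:,None],uv[:,1][:,None],cv2.INTER_LINEAR)[:,0]
    pr=pr/len(np.arange(x0,x1,.001)); d=np.gradient(pr,.5)
    return [(float(round(ys[i]*1e3,1)),float(round(d[i],1))) for i in range(1,len(ys)-1) if abs(d[i])>4 and abs(d[i])>=abs(d[i-1]) and abs(d[i])>abs(d[i+1])]
E
python3 - <<'E'
from prof import *
for c in CI:
    g=imaging.read_camera(c).astype(np.float32).mean(2)
    print(c,"stop/pad .042 x<-17",prof(g,c,.042,-.022,-.017))
    print(c,"pad .042 x>17",prof(g,c,.042,.017,.022))
    print(c,"pad .042 mid",prof(g,c,.042,-.01,.01))
    print(c,"housing .038",prof(g,c,.038,-.02,.02))
    print(c,"head .082",prof(g,c,.082,-.010,.010))
E
```

```text
side stop/pad .042 x<-17 [(22.5, -4.300000190734863), (17.0, -31.600000381469727), (-7.0, 60.20000076293945), (-17.5, -50.29999923706055), (-27.5, 13.600000381469727), (-33.5, -11.100000381469727), (-36.5, 21.799999237060547)]
side pad .042 x>17 [(22.5, -30.899999618530273), (7.5, 30.899999618530273), (-6.5, 23.399999618530273), (-17.5, -48.20000076293945), (-22.5, 19.600000381469727), (-36.0, -5.800000190734863)]
side pad .042 mid [(22.5, -10.899999618530273), (-7.0, 48.900001525878906), (-17.5, -49.5), (-24.5, -5.599999904632568), (-27.0, 13.300000190734863), (-33.5, -4.099999904632568), (-36.5, 15.600000381469727)]
side housing .038 [(25.0, -13.0), (19.5, -8.199999809265137), (-5.0, 49.900001525878906), (-15.5, -48.29999923706055), (-25.0, 8.100000381469727), (-31.5, -4.5), (-34.5, 17.299999237060547)]
side head .082 [(22.0, -19.299999237060547), (19.5, 7.199999809265137), (16.5, -9.5), (9.5, -25.200000762939453), (5.0, 27.399999618530273), (-2.0, -33.0), (-8.5, 7.599999904632568), (-9.5, 7.599999904632568), (-11.5, 7.699999809265137), (-15.5, 13.399999618530273), (-29.5, 21.79999
[... 663 characters left out ...]
.5, -18.700000762939453), (-1.5, 17.100000381469727), (-6.5, -4.099999904632568), (-9.0, 17.700000762939453), (-18.5, -37.29999923706055), (-31.5, -6.199999809265137), (-34.0, 18.799999237060547)]
top housing .038 [(24.0, 6.900000095367432), (16.0, -25.299999237060547), (9.5, 27.899999618530273), (2.0, -13.0), (-2.5, 13.300000190734863), (-9.5, 18.799999237060547), (-19.0, -31.899999618530273), (-32.0, -9.699999809265137), (-35.0, 18.700000762939453)]
top head .082 [(29.0, 13.399999618530273), (21.0, -25.399999618530273), (15.0, 35.5), (8.0, -19.399999618530273), (4.0, 17.5), (-3.0, 18.799999237060547), (-12.0, -38.599998474121094), (-24.5, -6.5), (-27.5, 19.600000381469727), (-43.0, -15.5)]
```

```bash
python3 - <<'E'
from prof import *
o=[]
for c,(x0,y0) in (("side",(295,280)),("top",(370,250))):
    im=imaging.read_camera(c); S=8; w,h=50,75
    if c=="top": w,h=50,75
    big=cv2.resize(im[y0:y0+h,x0:x0+w,::-1],None,fx=S,fy=S,interpolation=2)
    P=lambda p:tuple(map(int,np.round((p+.5-[x0,y0])*S)))
    def draw(B,col):
        uv=proj(c,place(B,pc))
        for i in range(8):
            for b in(1,2,4):
                if not i&b: cv2.line(big,P(uv[i]),P(uv[i|b]),col,1,cv2.LINE_AA)
    draw(box(-.016,.016,-.0015,.0165,.056,.082),(0,0,255)); draw(box(-.0255,.0245,.0165,.041,.012,.042),(0,200,0)); draw(box(-.0255,.0245,-.018,-.008,.042,.042),(0,200,0))
    o.append(big)
cv2.imwrite("pics/e1.png",np.hstack(o))
E
```

```text
(no output)
```

View pics/e1.png

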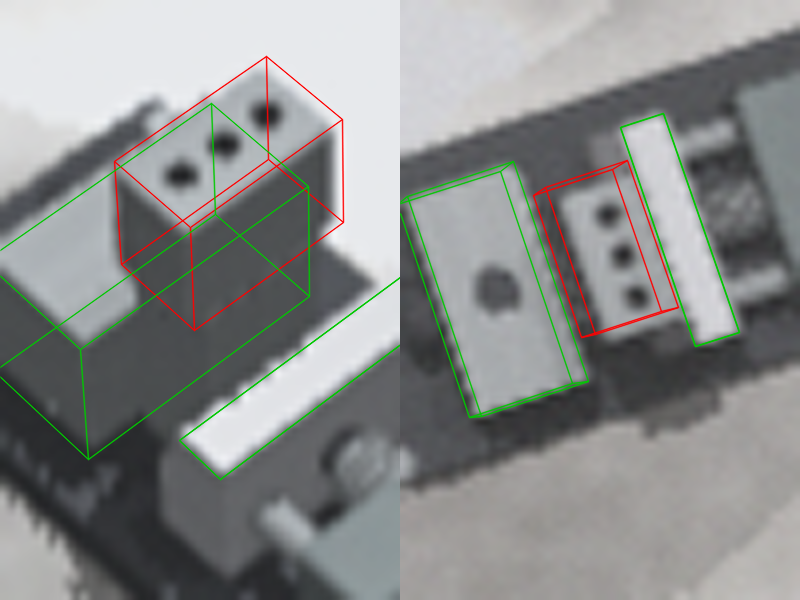

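```bash
python3 - <<'E'
from prof import *
seeds={"side":[(295+181/8,280+176/8),(295+226/8,280+144/8),(295+267/8,280+115/8)],"top":[(370+236/8,250+297/8),(370+223/8,250+255/8),(370+208/8,250+214/8)]}
G={}
for c in CI:
    g=sum(imaging.read_camera(c).astype(np.float32).mean(2) for _ in range(4))/4; G[c]=[]
    for s in seeds[c]:
        u,v=np.mgrid[0:8,0:8][1]+int(round(s[0]))-4,np.mgrid[0:8,0:8][0]+int(round(s[1]))-4
        p=g[v,u]; r=np.hypot(u+.5-s[0],v+.5-s[1]); w=np.clip(np.percentile(p[r<4],75)-p,0,None)*(r<2.6); G[c].append(((w*u).sum()/w.sum(),(w*v).sum()/w.sum()))
    # jaws check
    print(c,np.round(G[c],2))
for i in range(3):
    f=lambda q:np.concatenate([proj(c,place(q[None],pc))[0]-G[c][i] for c in CI])
    s=least_squares(f,[0,.007,.08]); print(i,(s.x*1e3).round(2),s.fun.round(2))
    for c in CI:
        w=atz(c,G[c][i],.082);d=w[:2]-pc[:2];cc,ss=np.cos(pc[2]),np.sin(pc[2]);print("   ",c,(1e3*np.array([cc*d[0]+ss*d[1],-ss*d[0]+cc*d[1]])).round(2))
E
```

```text
side [[317.19 301.43]
 [322.6  297.58]
 [327.88 293.94]]
top [[399.2  286.66]
 [397.47 281.46]
 [395.64 276.37]]
0 [-11.36   5.87  84.09] [-0.11  0.02  0.04 -0.14]
    side [-10.16   7.12]
    top [-11.57   5.74]
1 [-2.36  5.82 84.25] [-0.11  0.02  0.04 -0.14]
    side [-1.05  7.18]
    top [-2.54  5.66]
2 [ 6.58  5.9  84.01] [-0.12  0.02  0.05 -0.16]
    side [7.81 7.1 ]
    top [6.39 5.79]
```

```bash
python3 - <<'E'
from h import *
ims={n:imaging.read_camera(n) for n in CI}
a=cv2.resize(ims["side"][:,:,::-1],(400,300));b=cv2.resize(ims["top"][140:380,200:520,::-1],(800,600))
cv2.imwrite("pics/f1.png",b); cv2.imwrite("pics/f2.png",ims["side"][:,:,::-1])
for n in ["specimen_mid","die_plug_mid","lens_can_mid","key_10_head","key_14_head","key_18_head"]:
    for c in CI: print(n,c,[(round(x["p"],2),np.round(x["uv"],1).tolist()) for x in imaging.silhouettes(c,n)[:2]])
E
```

```text
specimen_mid side [(0.96, [232.3, 285.7])]
specimen_mid top [(0.76, [319.3, 335.1])]
die_plug_mid side [(0.77, [353.7, 246.8])]
die_plug_mid top [(0.53, [320.2, 225.5])]
lens_can_mid side []
lens_can_mid top [(0.6, [329.5, 177.6])]
key_10_head side [(0.66, [261.5, 191.0])]
key_10_head top [(0.62, [248.7, 277.9])]
key_14_head side [(0.57, [291.2, 180.0])]
key_14_head top [(0.51, [238.5, 251.6])]
key_18_head side [(0.69, [352.3, 247.5])]
key_18_head top []
```

View pics/f1.png

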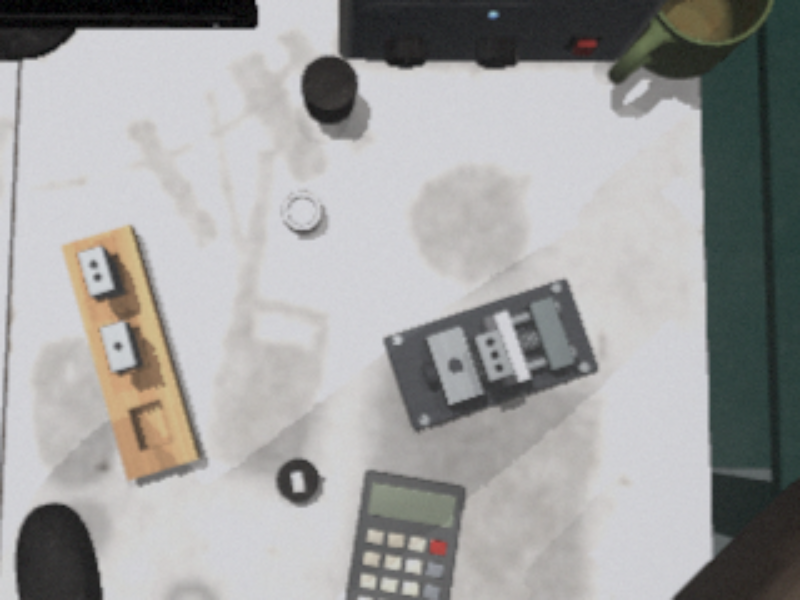

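View pics/f2.png

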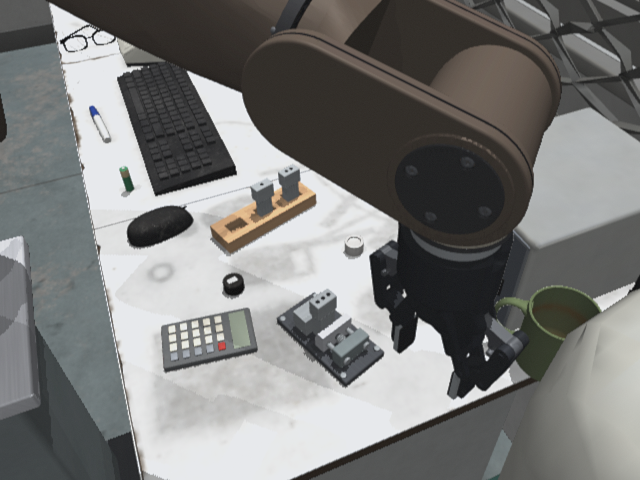

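The key stands upright in the clamp, the other two keys are in the rack, and nothing else has moved. The arm is clear with no contact force.

```bash
python3 -c "
from plant import ctrl
s=ctrl.get_state(); print(s['time'],s['contact_force'])
print(ctrl.sign_off())"
```

```text
14.1333 [-0.46159461 -0.21730933 -0.62780211]
the job is handed in; nothing more can be done
None
```

I left the 18 mm key (three marks) standing in the clamp, bottomed on the gap's floor, and handed the job in at about 14 s. It was the only key I tried. The images showed a gap of about 14 to 15 mm, so I tried it first.

**Fit:** It entered with 3–6 N of vertical load and stopped descending at the height expected for the floor. The highest reading between moves was about 9 N. After release, both cameras showed the pad pushed back about 4 mm. That puts the gap at about 14 mm, so the 14 mm key would have sat loose.

**Last checks:** The 10 mm and 14 mm keys were never touched and still stand in their pockets. The specimen, die plug and lens can are where they started, and the gripper was touching nothing.

**Checks that disagreed or were less certain:**
- **Clamp geometry:** The jaws and spring housing sit about 7 mm further toward +y on the base than described, in both cameras. I aimed at the jaws I measured.
- **Key position:** It is about 1–2 mm off the middle of the jaws along x. The two cameras differ by about 1.5 mm on the head's position across the gap, and both place it up to about 1.5 mm from flush against the stop. I took this as calibration error, but a lean of about 1° is not ruled out.
- **Height:** The triangulated head top came out about 2 mm high, and the same camera offset explains most of it. I relied on the contact height and force for "home".
- **Networks:** In the final pictures they did not correctly locate the key in the clamp: nothing in the top view, the die plug named instead in the side view. They also missed the lens can in the side view, where the arm hides it. I confirmed the key by eye in both views and the can in the top view.

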